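Clamp a tube in the notched bench clamp

ROBOT

A 6-joint arm with a two-finger parallel gripper is mounted at the origin on the work surface. World frame = base frame: x ahead of the robot, y to its left, z up, the work surface at z = 0. Lengths are in m, angles in rad, forces in N, time in s.
With the tool pointing down it reaches from about 0.35 to 0.975 m from the base axis. Payload 4.9 kg.
Tool frame: the origin (TCP) lies at the very end of the fingers, on their centre line; the grasp point (between the pads) lies 19 mm behind it; z points along the fingers, y is the line along which they close (so a half turn about z gives the same grasp; the last joint's range is limited). The gripper opens to 85 mm and grips with 20 to 120 N. Pads are 22 mm wide; open, the fingers measure 114 mm over their backs; the gripper's body (76 mm by 85 mm) begins 54 mm behind the grasp point. The pads swing forward as they close: fully open they stand 13 mm farther back than shut.
Start: joints at [1.101, 0.053, 1.613, -0, 1.476, -0.119], TCP at [0.215, 0.587, 0.231] pointing down, gripper open.
Joint ranges: [-3.01, 3.01], [-1.01, 2.22], [0.06, 2.58], [-1.02, 4.17], [0.09, 2.62], [-3.14, 3.14]. Speed limits (rad/s): [2.57, 2.57, 3.14, 3.14, 3.14, 3.14].

INTERFACE

Orientations are given as a unit quaternion [w, x, y, z].
In Python, from plant import manip gives the robot as it stands.
- The arm moves only by the tool play_rows, never from a script. Its argument "series" is a list that holds one entry, the list of rows, each a list of 7 numbers: the shift along the world's x, y, z in m, then the turn, a rotation vector about the world's x, y, z in degrees, then the opening, from 0 (shut) to 1 (fully open). In form: [[[dx, dy, dz, rx, ry, rz, grip], ...]]. A call has 1 to 10 rows; each row shifts and turns the commanded pose from where the row before left it; what a row does not reach is not made up. A row lasts 1/10 s, in which the tool goes at most 50 mm and 8.59 degrees, less where a joint would pass 70% of its speed; a pose out of reach is approached as far as the arm can. A call with a gripper value outside its range is refused whole. The fingers move at their own pace and stop on an object; the grip force is fixed at half the most. Time passes only in rows, so rows that do not move let the fingers close. It gives the time, the measured TCP pose, the force, the opening and the grip force at its end, in the units of the state.
- manip.state(): the state, without advancing time (a new reading comes with each control period).
- manip.grab_frame(name): name is "scene" or "side" or "wrist"; returns a dict with "frame" (400x640x3 uint8, blue, green, red), "mtx" (3x3 intrinsics, pixels), "R" (3x3) and "t" (3): a world point X has camera coordinates R X + t. Camera axes: x right, y down, z forward; pixel columns grow to the right and rows downward; lengths in m; the calibration is good to about 2 mm. The wrist camera is an equidistant fisheye: a pixel r from the principal point sees the ray r / f radians off the axis. A picture is of the moment at which its call begins. There is no depth.
- manip.job_done(): hands the job in; it is judged then, once.
The state is a dict: "time": time; "joint_pos": joint angles; "joint_vel": joint speeds; "joint_efforts": joint torques, N m; "tool_pos": TCP position; "tool_rot": TCP orientation; "contact_force": force on the tool from outside, world axes, zero at the start; "ft_torque": the same for the moment, N m; "gripper_width": opening from 0.0 (shut) to 1.0 (fully open); "grasp_force": force on a finger pad.
Only numpy, scipy, OpenCV 4.12 (cv2) and the standard library are available. Lean on these libraries where they do the work, as an engineer would, in place of code of your own. Each camera call takes 0.05 s, during which the arm holds its last target. There are 200 camera calls.

TASK

Clamp the square tube in the bench clamp: lift the sliding jaw's release bar and, holding it up, slide the jaw along until the tube is pushed home against the fixed jaw and the jaw's sprung pad is pressed in by about half its travel. Then let the bar drop fully into the nearest notch, easing the jaw along a little if it lands on a tooth, and let go. Never force the bar down on a tooth, squeeze the tube hard or press the pad in to its stop, and leave the other things on the bench alone.

Things in the scene. Friction and masses are not known exactly. Their poses are not given: they have to be found in the camera images.
- clamp_rail: Fixed steel rail of the bench clamp: bed 90 wide (x), 460 long (y), 12 thick, with a fixed jaw block (top 62 above the bench) at its +y end. Origin: on the bench, middle of the bed's width, 180 from the fixed jaw's face. Its +y axis is the direction in which the sliding jaw closes.
- strip_line (a point): Point of the rail on the line of the notched strip along its +x side, at tooth-top height (24). Teeth 11.7 long, 10 high; notches 8.3 long, pitch 20. The jaw's blade starts in a longer slot (66) at the -y end; after it come only teeth and notches. The strip is bolted through slots and sits up to 10 either way along the rail: where the notches lie is not measured, it must be felt or seen.
- jaw (a joint): Travel of the sliding jaw along the rail's +y, 0 to 0.205 m. The jaw is a grey painted block 84 x 70 x 36 (top 52 above the bench); its middle is at rail y = -0.145 + joint value. It slides with about 6 N of friction plus 8 N per m/s, and stays where it is left (the pad's spring alone does not push it back).
- release_bar (a joint): Lift of the release bar, 0 = fully down (blade at the notch floor), 0.009 to 0.010 = blade on top of a tooth, 0.018 = upper stop. Spring and weight press it down with about 6 N when down, 8.5 N when up; damped, it drops at about 0.2 m/s. The blade (6.5 long along the rail, in line with the jaw's middle) clears the teeth only above 0.010 and drops only within about 0.9 mm of a notch's middle.
- blade (a joint): How far the steel blade at the bar's +x end is forced up in its sprung holder, 0 to 0.008 m. It stays at 0 until the blade bears on a tooth with more than about 15 N, then yields 1 mm for each further 2 N; beyond 0.004 (about 23 N) it counts as bent. Letting go of the bar over a tooth does not bend it; forcing the bar down on a tooth does.
- bar_grip (a point): Middle of the free part of the release bar, on its axis: a round steel bar 14 in diameter lying across the rail (along the rail's x), on two posts 60 apart, 95 above the bench when down. 36 of free space below the bar. Moves with the jaw. Fingers pressing on the bar can keep it from dropping.
- pad (a joint): How far the sprung rubber pad on the front of the sliding jaw is pressed in, 0 = free, 0.032 = at its stop. Spring: about 3.2 N to start plus 0.1 N per mm, so about 4.8 N at half travel; pushing the tube along the bed (under 3 N) hardly presses it, so it yields only once the tube is home.
- pad_face (a point): Middle of the pad's front face (44 wide, 26 high), 28 above the bench, 79 ahead of the jaw's middle along rail +y when the pad is free.
- fixed_face (a point): Middle of the fixed jaw's face, which looks to the rail's -y; 27 above the bench. Axes parallel to the rail's.
- tube: Loose square steel tube 30 x 30, 110 long along its own y, lying on the bed along the rail, 10 to 40 short of the fixed jaw. Origin: centre of its underside. About 0.28 kg. Home: its end against the fixed jaw, so its origin is 55 from the face.
- brush: Bystander: wire brush with wooden handle, 200 long, lying on the bench on the far side of the clamp. Origin at its middle.
- wrench: Bystander: steel wrench 180 long lying on the bench on the robot's side of the clamp. Origin at its middle.
- offcut: Bystander: offcut of steel angle 40 x 40, 60 long, on the bench on the far side of the clamp. Origin at the centre of its underside.
There are look-alikes about, which are no part of the job. Leave any blue or turquoise look-alike of the tube alone.

How it is judged:
On the way, in this order (a step that is already met when the one before it is completed fails the run):
1. the release bar is lifted clear of the teeth (value of joint release_bar above 0.0105 m), for 0.2 s.
2. with the bar held up, the jaw has pushed the tube home and its pad is pressed in (value of joint release_bar above 0.0095 m and value of joint pad above 0.004 m and y of tube in the frame of fixed_face above -0.058 m), for 0.1 s.
At the end, for the whole second after the job is handed in: The release bar is fully down in a notch (within 2.5 mm), the pad is pressed in by 4 to 29 mm of its 32 (any notch nearest to half travel does), the tube lies on the bed with its end against the fixed jaw (within 3 mm, 4 degrees, and 12 mm of the rail's middle line), and all is at rest (value of joint release_bar below 0.0025 m and value of joint pad between 0.004 and 0.029 m and y of tube in the frame of fixed_face above -0.058 m and x of tube in the frame of fixed_face between -0.012 and 0.012 m and angle between the y axis of tube and the y axis of clamp_rail, either way round below 0.07 rad and velocity of joint jaw between -0.005 and 0.005 m/s and linear speed of tube below 0.01 m/s); the robot touches nothing.
It fails at once if the bar is forced down on a tooth, bending the blade (value of joint blade above 0.004 m).
It fails at once if the tube is squeezed with more than 30 N or the pad is driven to its stop (contact force between tube and anything else above 30 N or value of joint pad above 0.0315 m).
It fails at once if a bystander is moved by more than 20 mm (distance of any of brush, wrench, offcut from where it was at the start of the episode above 0.02 m).
It also fails if it takes over 72 s, if anything falls off the work surface, if the arm or the gripper's body presses on something with over 40 N, if the wrist force passes 120 N, or if a joint passes its speed limit or range.

## Working session

There is one attempt and no reset: what is moved stays moved. The work goes in short steps, Python scripts to look and compute and a tool call to move; the robot and the scene stay as the last step left them, time stands still between calls to the robot, and variables do not carry over. Pictures are saved under pics/ and viewed, at most 10 in all, crops included, and the job is handed in when it is done.

Besides the shell and the picture viewer there is one more tool, called after "Emit:" in YAML: its name, and indented under it one key for each argument. play_rows: Moves the arm, as the interface text tells. Its arguments: {"type":"object","properties":{"series":{"type":"array"}},"required":["series"]}

```bash
mkdir -p pics; ls; cat > h.py <<'E'
import numpy as np, cv2
from plant import manip
def grab(n,f=None):
    d=manip.grab_frame(n)
    if f: cv2.imwrite('pics/'+f,d['frame'])
    np.savez('/tmp/%s.npz'%n,**{k:np.array(d[k]) for k in('frame','mtx','R','t')})
    return d
def load(n): return dict(np.load('/tmp/%s.npz'%n))
def ray(d,px,n='scene'):
    K=d['mtx'];u=(px[0]-K[0,2])/K[0,0];v=(px[1]-K[1,2])/K[1,1]
    if n=='wrist':
        r=np.hypot(u,v);c=np.array([u/r*np.sin(r),v/r*np.sin(r),np.cos(r)]) if r>1e-9 else np.array([0,0,1.])
    else: c=np.array([u,v,1.])
    R=d['R'];o=-R.T@d['t'];w=R.T@c
    return o,w/np.linalg.norm(w)
def onz(d,px,z,n='scene'):
    o,w=ray(d,px,n);return o+w*(z-o[2])/w[2]
def tri(rs):
    A=sum(np.eye(3)-np.outer(w,w) for o,w in rs);b=sum((np.eye(3)-np.outer(w,w))@o for o,w in rs)
    X=np.linalg.solve(A,b);return X,[np.linalg.norm(np.cross(X-o,w)) for o,w in rs]
def proj(d,X,n='scene'):
    c=d['R']@np.array(X)+d['t'];K=d['mtx']
    if n=='wrist':
        th=np.arctan2(np.hypot(c[0],c[1]),c[2]);s=th/np.hypot(c[0],c[1]);return K[0,0]*c[0]*s+K[0,2],K[1,1]*c[1]*s+K[1,2]
    return K[0,0]*c[0]/c[2]+K[0,2],K[1,1]*c[1]/c[2]+K[1,2]
E
python3 - <<'E'
from h import *
for n in('scene','side','wrist'):
    d=grab(n,n+'0.png');print(n,np.round(-d['R'].T@d['t'],3),np.round(d['R'][2],2),d['mtx'][0,0])
print(manip.state())
E
```

```text
pics
scene [1.018 0.838 0.776] [-0.44 -0.62 -0.65] 463.28345273319377
side [-0.011 -0.619  0.787] [ 0.46  0.65 -0.6 ] 496.38249973979185
wrist [0.149 0.612 0.372] [ 0.26 -0.1  -0.96] 309.70691628693146
{'time': 0.15, 'joint_pos': array([ 1.10100859e+00,  5.32470731e-02,  1.61399432e+00,  1.71680149e-05,
        1.47599397e+00, -1.18998473e-01]), 'joint_vel': array([-1.63263130e-07, -3.41386559e-03, -4.82009797e-03,  6.02651125e-04,
       -5.29603585e-04,  8.72540562e-05]), 'joint_efforts': array([ 6.40296694e-04, -3.94241703e+01, -3.70722306e+01, -8.84725705e-05,
        4.63203178e-03, -3.45841819e-06]), 'tool_pos': array([0.21454481, 0.58649987, 0.23031008]), 'tool_rot': array([-2.46501722e-04,  1.74497475e-01,  9.84657279e-01, -7.83542625e-04]), 'contact_force': array([-0.60835824,  0.42899256,  0.41843513]), 'ft_torque': array([-0.02188118, -0.01744396,  0.03456443]), 'grasp_force': 0.0, 'gripper_width': 1.001189862138148}
```

View pics/scene0.png

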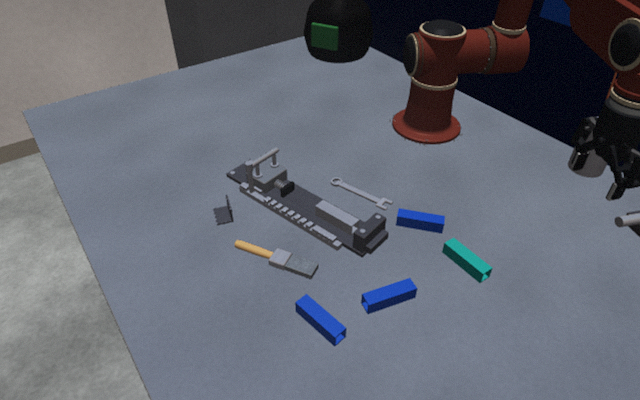

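View pics/side0.png

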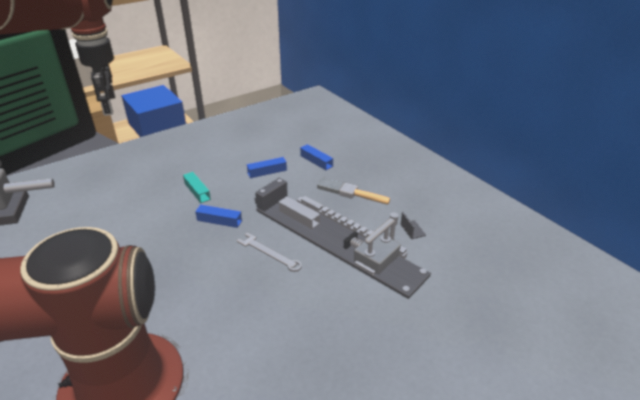

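The scene view shows the clamp at about (230..388, 150..250), with the release bar from (248,163) to (278,152) and the grey tube at (340,217). The brush is at (277,258), the wrench at (362,192) and the offcut at (224,210). The side view shows the same clamp, with the bar near (382,232), the tube near (298,213) and a teal look-alike at (197,187).

Possible look-alikes:
- **Tube:** blue at scene (420,220), (390,295) and (320,320), and teal at (467,260). The grey one on the bed is the one I want.
- **Bar:** a grey rod at scene (630,220) and side (25,187), which belongs to other equipment. The one on the jaw's posts is the one I want.

I'll check this choice in one close crop.

```bash
python3 - <<'E'
from h import *
a=load('scene')['frame'][140:260,215:395];b=load('side')['frame'][170:300,245:440]
a=cv2.resize(a,(790,527)[:2] and (720,480),interpolation=cv2.INTER_CUBIC)   # x4
b=cv2.resize(b,(780,520),interpolation=cv2.INTER_CUBIC) # x4
cv2.imwrite('pics/c1.png',a);cv2.imwrite('pics/c2.png',b)
E
```

```text
(no output)
```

View pics/c1.png

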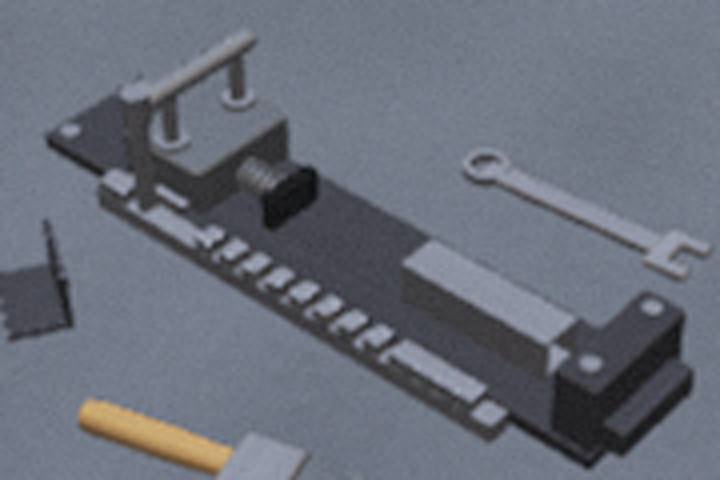

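View pics/c2.png

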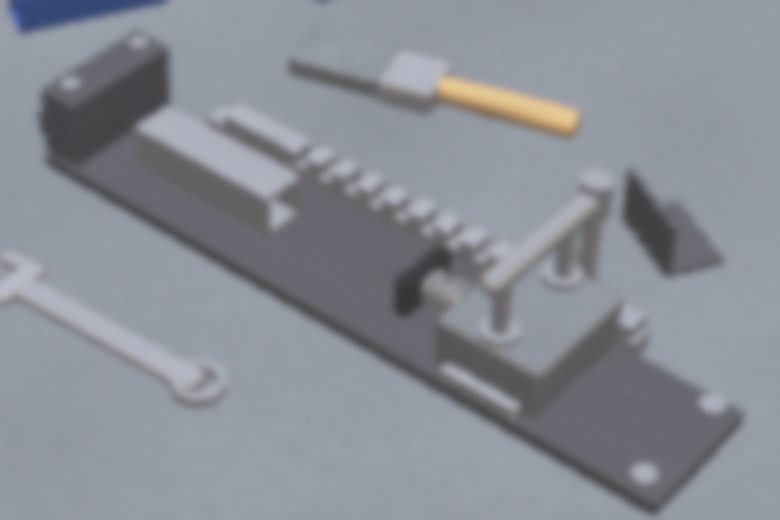

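The crops (4x, offsets (215,140) scene and (245,170) side) confirm the choice: the grey tube lies on the bed short of the fixed jaw, and the bar stands on two posts on the grey jaw. Next I'll triangulate.

```bash
python3 - <<'E'
from h import *
S=load('scene');D=load('side')
s=lambda p:(215+p[0]/4,140+p[1]/4); e=lambda p:(245+p[0]/4,170+p[1]/4)
P={'boltR':((651,307),(70,82)),'boltF':((590,363),(139,42)),'barNear':((250,38),(487,280)),'barBlade':((150,97),(592,205)),
'postN':((237,100),(500,330)),'postF':((172,142),(565,276)),'tubeTopA':((428,240),(293,178)),'tubeTopB':((402,262),(268,197)) }
X={}
for k,(a,b) in P.items():
    x,r=tri([ray(S,s(a)),ray(D,e(b))]);X[k]=x;print(k,np.round(x,4),np.round(r,4))
f=X['boltR'];g=X['boltF'];d=(g-f)[:2];print('across deg',np.degrees(np.arctan2(d[1],d[0])),np.hypot(*d))
d=(X['barBlade']-X['barNear'])[:2];print('bar deg',np.degrees(np.arctan2(d[1],d[0])),np.hypot(*d))
d=(X['postF']-X['postN'])[:2];print('post deg',np.degrees(np.arctan2(d[1],d[0])),np.hypot(*d))
# long edges of bed in scene z=.012 : strip-side, bed near edge in side view
a=onz(D,e((50,160)),.012);b=onz(D,e((655,512)),.012);d=(a-b)[:2];print('edge',a,b,np.degrees(np.arctan2(d[1],d[0])),np.hypot(*d))
c=onz(D,e((742,415)),.012);print('corner',c,'width',np.linalg.norm(c-b))
E
```

```text
boltR [0.4576 0.2869 0.0642] [0.0006 0.0006]
boltF [0.5156 0.301  0.0638] [0.0018 0.0018]
barNear [ 0.5252 -0.0343  0.0958] [0.0016 0.0016]
barBlade [ 0.6108 -0.0181  0.0951] [0.0039 0.0039]
postN [ 0.5385 -0.0333  0.0524] [0.0015 0.0015]
postF [ 0.5964 -0.0197  0.0521] [0.0023 0.0023]
tubeTopA [0.5215 0.1476 0.0486] [0.0076 0.0076]
tubeTopB [0.5227 0.1488 0.0325] [0.0078 0.0078]
across deg 13.68590234377419 0.05966621620521998
bar deg 10.733483635791774 0.08708651906546808
post deg 13.287082739765886 0.05946315638334502
edge [0.43861733 0.28503149 0.012     ] [ 0.54675186 -0.1539399   0.012     ] 103.83850038234817 0.4520939706283093
corner [ 0.63420736 -0.12997875  0.012     ] width 0.09067855250747223
```

Emit:
play_rows:
  series:
    - [[0.0195,-0.034,0,0,0,-8.13,1],[0.0195,-0.034,0,0,0,-8.13,1],[0.0195,-0.034,0,0,0,-8.13,1],[0.0195,-0.034,0,0,0,-8.13,1],[0.0195,-0.034,0,0,0,-8.13,1],[0.0195,-0.034,0,0,0,-8.13,1],[0.0195,-0.034,0,0,0,-8.13,1],[0.0195,-0.034,0,0,0,-8.13,1],[0.0195,-0.034,0,0,0,-8.13,1]]

```text
time: 1.05
tool_pos: [0.3906, 0.2794, 0.2311]
tool_rot: [-0.0, 0.729, 0.685, -0.0]
contact_force: [1.3, 0.3, 0.2]
gripper_width: 1.001
grasp_force: 0.0
```

Emit:
play_rows:
  series:
    - [[0.0195,-0.034,0,0,0,-8.13,1],[0.0195,-0.034,0,0,0,-8.13,1],[0.0195,-0.034,0,0,0,-8.13,1],[0.0195,-0.034,0,0,0,-8.13,1],[0.0195,-0.034,0,0,0,-8.13,1],[0.0195,-0.034,0,0,0,-8.13,1],[0.0195,-0.034,0,0,0,-8.13,1],[0.0195,-0.034,0,0,0,-8.13,1],[0.0195,-0.034,0,0,0,-8.13,1],[0,0,0,0,0,0,1]]

```text
time: 2.05
tool_pos: [0.5669, -0.0287, 0.2307]
tool_rot: [0.0, 0.993, 0.115, -0.0]
contact_force: [0.4, -0.1, -0.6]
gripper_width: 1.002
grasp_force: 0.0
```

```bash
python3 - <<'E'
from h import *
d=grab('wrist','w1.png');s=manip.state();print(s['time'],s['tool_pos'],s['tool_rot'],s['joint_pos'],s['contact_force'])
print(np.round(-d['R'].T@d['t'],4),d['mtx'])
for n,x in dict(bar=(.5675,-.0265,.095),b1=(.4576,.2869,.062),b2=(.5156,.301,.062)).items(): print(n,proj(d,x,'wrist'))
E
```

```text
2.1 [ 0.56605611 -0.02675403  0.23064415] [-2.52318474e-04  9.93152752e-01  1.16820985e-01 -6.35648519e-04] [-1.78597925e-01 -8.44927461e-02  1.74964224e+00  1.12772693e-04
  1.47780634e+00  1.15801111e+00] [-0.05525673 -0.12606223  0.84228017]
[ 0.637  -0.0113  0.3725] [[309.70691629   0.         321.26308354]
 [  0.         309.70691629 196.41126307]
 [  0.           0.           1.        ]]
bar (np.float64(319.8613842074914), np.float64(186.33346696690973))
b1 (np.float64(76.27242822984152), np.float64(207.9521219195036))
b2 (np.float64(68.62756358548893), np.float64(164.69087092489437))
```

View pics/w1.png

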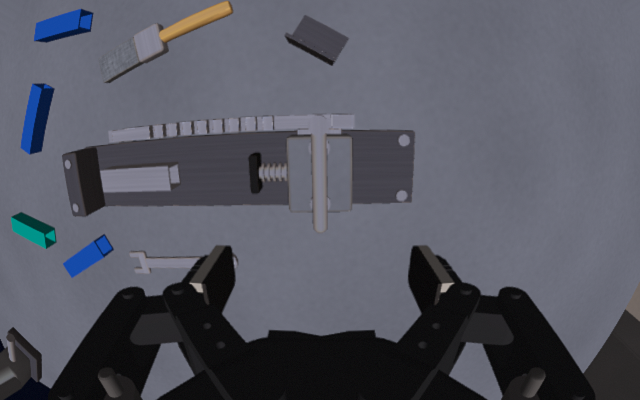

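The wrist view shows the bar upright at column ~320 (rows 110–230), the jaw at (320,172), the pad at (254,172) and the tube at (102–178,178). The notch row lies at (150–275,128).

```bash
cat >> h.py <<'E'
A=np.radians(103.8);U=np.array([np.cos(A),np.sin(A)]);V=np.array([U[1],-U[0]])
def ruv(X): return np.array([V@X[:2],U@X[:2]])  # rail-aligned coords (x across, y along)
def xyz(x,y,z): return np.r_[x*V+y*U,z]
def sample(d,x,ys,z,n='wrist'):
    g=cv2.GaussianBlur(cv2.cvtColor(d['frame'],cv2.COLOR_BGR2GRAY),(0,0),.6).astype(np.float32)
    p=np.array([proj(d,xyz(x,y,z),n) for y in ys],np.float32)
    return cv2.remap(g,p[None,:,0],p[None,:,1],cv2.INTER_LINEAR)[0]
E
python3 - <<'E'
from h import *
d=load('wrist');s=manip.state();print('tcp',ruv(s['tool_pos']))
for r in (140,150,170,190,200,225):
    g=d['frame'][r,305:336].mean(1);print(r,g.astype(int))
for r in(125,150,195,228): print(r,ruv(onz(d,(320,r),.095,'wrist')))
for p,z in(((292,150),.052),((404,140),.012),((402,196),.012),((305,172),.052),((68,163),.062),((74,208),.062),((100,178),.042),((171,178),.042),((254,172),.041),((252,125),.024)): print(p,ruv(onz(d,p,z,'wrist')))
E
```

```text
tcp [ 0.54333476 -0.16100507]
140 [110 110 111 110 109 104  88 104 117 125 129 131 133 134 134 132 129 128
 127 119 104 107 117 110 111 112 112 113 113 113 113]
150 [110 109 109 116 125 122  92 101 113 124 129 131 133 134 134 132 130 128
 126 120 106  98 109 130 123 115 111 110 110 112 112]
170 [111 110 110 110 110 106  93  95 111 122 129 131 132 132 134 133 130 129
 128 123 111 100 101 109 110 110 110 110 110 110 111]
190 [111 109 110 110 110 111 107  89 103 117 125 129 132 132 134 133 131 129
 128 126 115 100  94 109 110 110 110 111 109 109 109]
200 [108 108 108 109 110 114 116 101 104 114 124 129 131 133 133 134 132 130
 128 126 116 108 112 133 125 115 109 108 108 108 109]
225 [114 114 115 116 116 115 115 114 101 105 119 128 131 132 133 133 133 131
 129 128 120 106 100 114 116 115 115 115 116 116 114]
125 [ 0.60122605 -0.16187762]
150 [ 0.57862141 -0.1616222 ]
195 [ 0.53646049 -0.16113296]
228 [ 0.50333867 -0.16073769]
(292, 150) [ 0.5733077 -0.1322172]
(404, 140) [ 0.57981405 -0.26140838]
(402, 196) [ 0.51034461 -0.2622519 ]
(305, 172) [ 0.54960669 -0.14530492]
(68, 163) [0.57484151 0.17014156]
(74, 208) [0.51272155 0.17441303]
(100, 178) [0.54819632 0.13010283]
(171, 178) [0.54433991 0.01582672]
(254, 172) [ 0.54835943 -0.08789682]
(252, 125) [ 0.59965806 -0.08444665]
```

Emit:
play_rows:
  series:
    - [[0.001,0.0005,-0.038,0,0,0.6,1],[0,0,-0.038,0,0,0,1],[0,0,-0.038,0,0,0,1],[0,0,-0.025,0,0,0,1],[0,0,-0.015,0,0,0,0.5],[0,0,0,0,0,0,0.35],[0,0,0,0,0,0,0.35]]

```text
time: 2.8
tool_pos: [0.5674, -0.0242, 0.0784]
tool_rot: [0.0, 0.992, 0.124, 0.001]
contact_force: [-0.1, -0.7, 0.4]
gripper_width: 0.514
grasp_force: 0.0
```

```bash
python3 - <<'E'
from h import *
d=grab('wrist','w2.png');s=manip.state();print(s['time'],s['tool_pos'],ruv(s['tool_pos']),s['contact_force'],s['gripper_width'])
E
```

```text
2.85 [ 0.56804125 -0.02445761  0.07928313] [ 0.54581038 -0.15924847] [ 1.27981945  0.47970513 -0.08318727] 0.42633332248962463
```

View pics/w2.png

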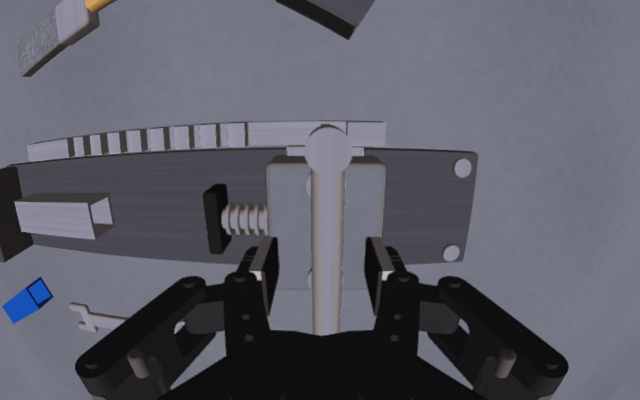

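```bash
python3 - <<'E'
from h import *
d=load('wrist');
for n,x in dict(mid=xyz(.5458,-.1595,.095),p1=xyz(.5758,-.1595,.09),p2=xyz(.5158,-.1595,.09),post1=xyz(.5758,-.1595,.052),post2=xyz(.5158,-.1595,.052)).items(): print(n,np.round(proj(d,x,'wrist')))
for r in(200,240,270,300): print(r,d['frame'][r,300:356:2].mean(1).astype(int))
E
```

```text
mid [324. 269.]
p1 [325. 204.]
p2 [324. 314.]
post1 [324. 184.]
post2 [323. 277.]
200 [119 119 118 119 119 111  94 116 129 137 140 142 143 144 145 144 141 140
 138 136 126 108 110 123 122 122 122 122]
240 [118 119 120 120 120 112  90 114 127 136 139 142 143 143 145 144 141 140
 137 133 118  98 118 120 121 122 120 120]
270 [118 118 119 118 112  62  79 111 127 135 139 142 144 144 145 142 140 138
 136 128 108 115 119 117 117 116 116 116]
300 [123 126 125 125 125 126 101 107 126 135 140 142 143 144 145 141 139 138
 134 120 106 124 125 125 124 123 124 125]
```

Emit:
play_rows:
  series:
    - [[0,-0.001,-0.001,0,0,0,0],[0,0,0,0,0,0,0],[0,0,0,0,0,0,0],[0,0,0,0,0,0,0],[0,0,0,0,0,0,0]]

```text
time: 3.35
tool_pos: [0.5683, -0.0261, 0.0785]
tool_rot: [0.001, 0.992, 0.123, 0.002]
contact_force: [-0.4, -0.4, 6.1]
gripper_width: 0.137
grasp_force: 58.7
```

Emit:
play_rows:
  series:
    - [[0,0,0.005,0,0,0,0],[0,0,0.005,0,0,0,0],[0,0,0.004,0,0,0,0],[0,0,0,0,0,0,0],[0,0,0,0,0,0,0],[0,0,0,0,0,0,0]]

```text
time: 3.95
tool_pos: [0.5681, -0.026, 0.0897]
tool_rot: [0.001, 0.992, 0.123, 0.002]
contact_force: [8.8, -1.9, -8.2]
gripper_width: 0.14
grasp_force: 58.5
```

```bash
python3 - <<'E'
from h import *
d=grab('wrist','w3.png');s=manip.state();print(s['time'],s['tool_pos'],ruv(s['tool_pos']),s['contact_force'],s['gripper_width'],s['grasp_force'])
for r in(240,): print(r,d['frame'][r,300:356:2].mean(1).astype(int))
# strip profile
for x in(.593,.598,.603):
    ys=np.arange(-.16,.12,.001);g=sample(d,x,ys,.024);e=np.abs(np.diff(g));print(x,' '.join('%d:%d'%(1000*y,v) for y,v in zip(ys[::3],g[::3])))
E
```

```text
4.0 [ 0.56810717 -0.02606437  0.08971007] [ 0.54549113 -0.16082457] [ 7.88838042 -2.16632901 -7.73675648] 0.14024177626233744 58.46195697784424
240 [ 64  64  61  58 107 124 135 138 141 142 144 146 146 141 140 139 135 123
 101  55  64  64  64  64  95 119 117 117]
0.593 -160:141 -157:140 -154:140 -151:142 -148:142 -145:135 -142:127 -138:125 -135:117 -132:76 -129:77 -126:77 -123:79 -120:78 -117:80 -114:80 -111:80 -108:79 -105:71 -102:74 -99:77 -96:87 -93:86 -90:86 -87:76 -84:75 -81:80 -78:84 -75:89 -72:90 -69:83 -66:80 -63:85 -60:89 -57:94 -54:94 -51:92 -48:86 -45:92 -42:107 -39:109 -36:101 -33:96 -30:86 -27:101 -24:110 -21:109 -18:114 -15:104 -12:88 -9:80 -6:111 -3:114 0:118 2:117 5:97 8:84 11:87 14:119 17:120 20:123 23:113 26:89 29:82 32:115 35:122 38:122 41:126 44:98 47:85 50:85 53:121 56:123 59:127 62:126 65:124 68:123 71:126 74:129 77:130 80:126 83:125 86:127 89:131 92:132 95:128 98:129 101:130 104:133 107:135 110:131 113:122 116:113 119:112
0.598 -160:140 -157:140 -154:140 -151:142 -148:142 -145:142 -142:142 -138:142 -135:142 -132:143 -129:143 -126:142 -123:143 -120:142 -117:142 -
[... 596 characters left out ...]
7:141 -154:134 -151:97 -148:145 -145:144 -142:144 -138:144 -135:145 -132:145 -129:144 -126:144 -123:144 -120:144 -117:143 -114:144 -111:143 -108:75 -105:145 -102:145 -99:149 -96:147 -93:142 -90:91 -87:125 -84:145 -81:145 -78:151 -75:141 -72:134 -69:59 -66:144 -63:145 -60:147 -57:148 -54:139 -51:63 -48:79 -45:145 -42:145 -39:149 -36:143 -33:92 -30:59 -27:126 -24:145 -21:145 -18:150 -15:127 -12:60 -9:65 -6:141 -3:145 0:147 2:148 5:68 8:59 11:95 14:144 17:145 20:149 23:100 26:58 29:61 32:130 35:144 38:145 41:146 44:68 47:57 50:78 53:144 56:145 59:145 62:145 65:145 68:145 71:146 74:146 77:146 80:146 83:146 86:146 89:147 92:147 95:147 98:147 101:147 104:147 107:148 110:148 113:143 116:120 119:117
```

View pics/w3.png

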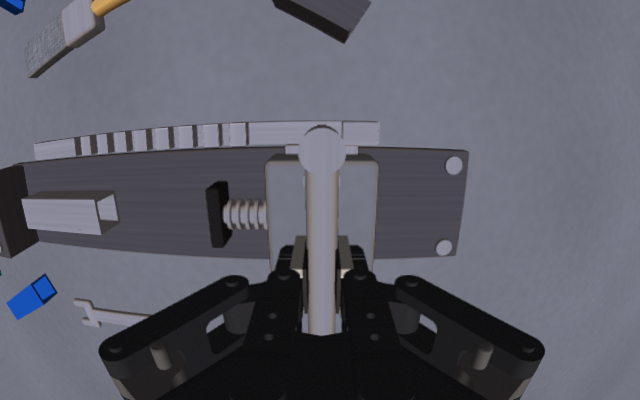

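Emit:
play_rows:
  series:
    - [[0,0,0.003,0,0,0,0],[0,0,0,0,0,0,0],[0,0,0,0,0,0,0]]

```text
time: 4.3
tool_pos: [0.5681, -0.0261, 0.0926]
tool_rot: [0.001, 0.992, 0.123, 0.002]
contact_force: [7.9, -2.6, -7.9]
gripper_width: 0.142
grasp_force: 58.5
```

```bash
python3 - <<'E'
from h import *
d=load('wrist');d1=dict(d)
w1=cv2.imread('pics/w1.png')
g=cv2.cvtColor(w1,cv2.COLOR_BGR2GRAY)
# w1 camera
S=load('side');
print('side',[ruv(onz(S,(245+a/4,170+b/4),z)).round(3) for a,b,z in((52,103,.062),(168,58,.062),(168,108,.012),(140,130,.042),(275,190,.042))])
ys=np.arange(.05,.2,.002)
for x in(.515,.52,.525,.572): print(x,' '.join('%d:%d'%(1000*y,v) for y,v in zip(ys,sample(d,x,ys,.012))))
print('row200',g[200,60:130]);print('row180',g[180,60:200])
print(manip.state()['tool_pos'])
E
```

```text
side [array([0.492, 0.163]), array([0.575, 0.143]), array([0.584, 0.154]), array([0.527, 0.122]), array([0.537, 0.019])]
0.515 50:85 52:86 54:89 56:90 58:91 60:91 62:90 64:88 66:87 68:86 70:90 72:92 74:93 76:94 78:93 80:92 82:88 84:87 86:91 88:93 90:96 92:96 94:96 96:95 98:93 100:90 102:91 104:94 106:96 108:99 110:100 112:99 114:98 116:96 118:93 120:93 122:96 124:100 126:102 128:102 130:103 132:102 134:100 136:97 138:96 140:99 142:102 144:104 146:105 148:106 150:106 152:104 154:96 156:86 158:81 160:82 162:87 164:91 166:93 168:95 170:94 172:88 174:63 176:40 178:30 180:28 182:28 184:28 186:28 188:29 190:29 192:29 194:29 196:29 198:30 200:30
0.52 50:143 52:143 54:142 56:142 58:142 60:142 62:142 64:142 66:142 68:142 70:142 72:140 74:135 76:135 78:136 80:140 82:140 84:140 86:141 88:141 90:140 92:140 94:140 96:140 98:140 100:140 102:140 104:140 106:140 108:140 110:140 112:140 114:140 116:140 118:140 120:140 122:140 124:139 126:140 128:140 130:139 132:139 134:139 136:140 138:140 140:140 142:140 144:140 146:140 148:140 150:140 152:140 154:140 156:141 158:140 160:140 162:140 164:140 166:140 1
[... 1414 characters left out ...]
  69  69  68  67  68
  68  68  68  69  68  67  68  68  68  67  68  68  68  68  67  67]
row180 [110 111 110 110 109  96  68  65  66  67  65  67  65  66  67  67  69  68
  67  51  28  28  27  28  27  26  27  27  27  25  28  26  25  26  27  28
  26  24  27  25  32  85 130 131 130 130 130 129 130 130 130 130 130 129
 129 129 128 130 130 130 130 129 129 130 130 129 130 130 130 129 130 130
 129 129 129 130 129 129 130 129 129 130 130 130 130 130 129 129 128 130
 129 130 129 130 130 130 130 130 129 130 130 131 129 130 131 131 130 131
 129  95  89 123 130 131 130 130 130 131 129  95  63  65  67  69  68  67
  67  66  68  67  68  67  68  67  68  68  68  69  68  69]
[ 0.56807774 -0.02605085  0.0926355 ]
```

Emit:
play_rows:
  series:
    - [[-0.0022,0.0087,0,0,0,0,0],[-0.0022,0.0087,0,0,0,0,0],[-0.0022,0.0087,0,0,0,0,0],[-0.0022,0.0087,0,0,0,0,0],[-0.0022,0.0087,0,0,0,0,0],[-0.0022,0.0087,0,0,0,0,0],[-0.0022,0.0087,0,0,0,0,0],[-0.0022,0.0087,0,0,0,0,0],[-0.0022,0.0087,0,0,0,0,0],[-0.0022,0.0087,0,0,0,0,0]]

```text
time: 5.3
tool_pos: [0.5464, 0.0604, 0.0928]
tool_rot: [0.002, 0.992, 0.123, 0.002]
contact_force: [8.3, -4.7, -8.5]
gripper_width: 0.144
grasp_force: 58.6
```

```bash
python3 - <<'E'
from h import *
d=grab('wrist','w4.png');s=manip.state();print(s['time'],s['tool_pos'],ruv(s['tool_pos']),s['contact_force'],s['ft_torque'])
ys=np.arange(-.08,.08,.001)
for x in(.6,): print(x,' '.join('%d:%d'%(round(1000*y),v) for y,v in zip(ys,sample(d,x,ys,.024))))
E
```

```text
5.35 [0.54603117 0.06182964 0.09277122] [ 0.54501803 -0.07020182] [ 8.56732371 -1.17915343 -8.33305797] [-0.35382549 -1.36353373 -0.01420461]
0.6 -80:140 -79:140 -78:139 -77:140 -76:140 -75:140 -74:140 -73:141 -72:142 -71:141 -70:142 -69:142 -68:142 -67:142 -66:142 -65:141 -64:141 -63:143 -62:143 -61:136 -60:123 -59:134 -58:149 -57:152 -56:145 -55:141 -54:141 -53:141 -52:141 -51:141 -50:134 -49:109 -48:122 -47:149 -46:146 -45:146 -44:146 -43:146 -42:147 -41:148 -40:149 -39:152 -38:153 -37:142 -36:128 -35:138 -34:141 -33:141 -32:141 -31:140 -30:108 -29:74 -28:111 -27:140 -26:146 -25:145 -24:146 -23:147 -22:147 -21:148 -20:149 -19:152 -18:151 -17:143 -16:138 -15:142 -14:143 -13:143 -12:140 -11:112 -10:73 -9:67 -8:109 -7:142 -6:146 -5:146 -4:146 -3:147 -2:147 -1:148 0:150 1:152 2:153 3:151 4:146 5:144 6:144 7:143 8:120 9:74 10:60 11:75 12:125 13:144 14:146 15:145 16:146 17:147 18:147 19:149 20:150 21:152 22:149 23:140 24:138 25:144 26:143 27:121 28:79 29:62 30:62 31:80 32:119 33:143 34:146 35:146 36:146 37:147 38:147 39:148 40:150 41:151 42:150 43:145 44:144 45:139 46:115 47:78 48:59 49:56 50:57 51:77 52:133 53:144 54:144 55:144 56:144 57:144 58:144 59:144 60:144 61:143 62:144 63:144 64:144 65:144 66:144 67:144 68:144 69:144 70:144 71:144 72:144 73:144 74:144 75:144 76:144 77:144 78:144 79:144
```

View pics/w4.png

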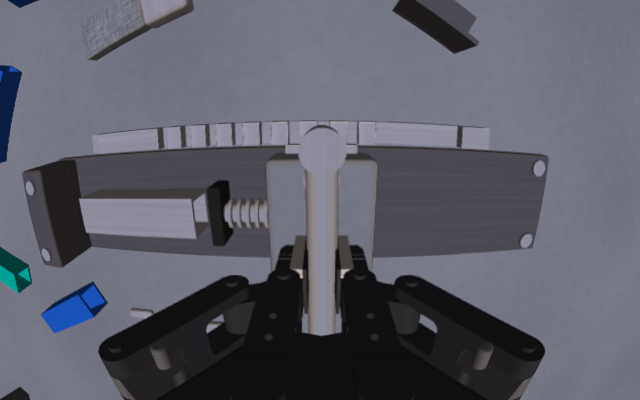

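The wrist view shows the jaw at (322,205), the pad at col 218 almost on the tube end (205,215), and the fixed jaw at (60,215). The notches' far edges lie at rail-aligned y = -48, -28, -8 and 12 mm, so the notch middle I want is near -12.2 mm, with a pad press of about 21 mm.

Emit:
play_rows:
  series:
    - [[-0.0012,0.0048,0,0,0,0,0],[-0.0012,0.0048,0,0,0,0,0],[-0.0012,0.0048,0,0,0,0,0],[-0.0012,0.0048,0,0,0,0,0],[-0.0012,0.0048,0,0,0,0,0],[-0.0012,0.0048,0,0,0,0,0],[-0.0008,0.0034,0,0,0,0,0]]

```text
time: 6.05
tool_pos: [0.5384, 0.0922, 0.0928]
tool_rot: [0.002, 0.992, 0.123, 0.002]
contact_force: [9.8, -5.2, -9.5]
gripper_width: 0.144
grasp_force: 58.9
```

Emit:
play_rows:
  series:
    - [[-0.0007,0.0029,0,0,0,0,0],[-0.0007,0.0029,0,0,0,0,0],[-0.0007,0.0029,0,0,0,0,0],[-0.0007,0.0029,0,0,0,0,0],[0,0,0,0,0,0,0]]

```text
time: 6.55
tool_pos: [0.5356, 0.1034, 0.0927]
tool_rot: [0.002, 0.992, 0.123, 0.002]
contact_force: [9.4, -5.9, -8.6]
gripper_width: 0.139
grasp_force: 58.8
```

```bash
python3 - <<'E'
from h import *
d=grab('wrist','w5.png');s=manip.state();print(s['time'],s['tool_pos'],ruv(s['tool_pos']),s['contact_force'],s['gripper_width'])
ys=np.arange(-.06,.04,.001)
for x in(.6,): print(x,' '.join('%d:%d'%(round(1000*y),v) for y,v in zip(ys,sample(d,x,ys,.024))))
cv2.imwrite('pics/c5.png',cv2.resize(d['frame'][100:300,60:400],(782,460),interpolation=cv2.INTER_CUBIC))
E
```

```text
6.6 [0.53560198 0.10335511 0.09271374] [ 0.54479509 -0.0273873 ] [ 8.75907321 -6.27366444 -9.13095829] 0.13964608789133204
0.6 -60:150 -59:153 -58:154 -57:153 -56:110 -55:89 -54:129 -53:142 -52:142 -51:142 -50:142 -49:142 -48:150 -47:153 -46:147 -45:146 -44:147 -43:147 -42:148 -41:149 -40:150 -39:143 -38:130 -37:135 -36:140 -35:141 -34:141 -33:140 -32:140 -31:141 -30:141 -29:143 -28:143 -27:142 -26:142 -25:142 -24:143 -23:142 -22:142 -21:143 -20:143 -19:143 -18:143 -17:135 -16:119 -15:123 -14:138 -13:143 -12:143 -11:143 -10:139 -9:114 -8:102 -7:142 -6:147 -5:146 -4:146 -3:148 -2:148 -1:149 0:151 1:153 2:153 3:155 4:149 5:145 6:145 7:145 8:146 9:145 10:122 11:87 12:125 13:146 14:147 15:147 16:147 17:147 18:148 19:149 20:151 21:152 22:152 23:138 24:132 25:144 26:145 27:145 28:143 29:120 30:80 31:70 32:107 33:143 34:147 35:146 36:147 37:148 38:148 39:149
```

View pics/c5.png

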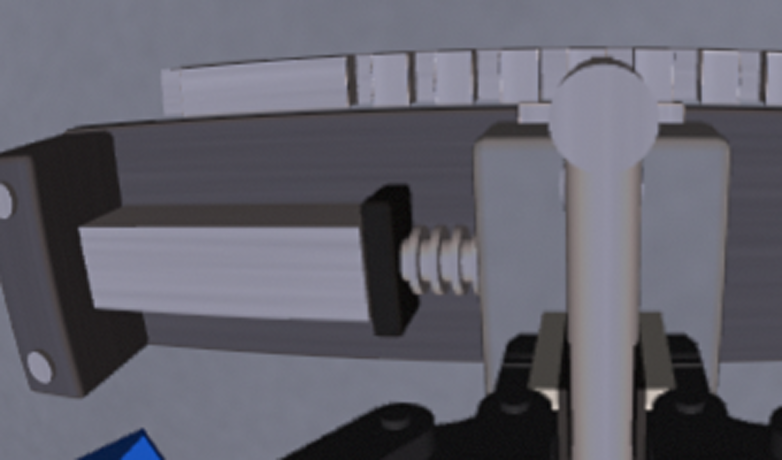

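The crop shows the tube's far end against the fixed jaw at (85,260), the pad (385,260) on its near end with the spring shortened, and the bar cap at (603,115).

Emit:
play_rows:
  series:
    - [[-0.0007,0.0029,0,0,0,0,0],[-0.0007,0.0029,0,0,0,0,0],[-0.0007,0.0029,0,0,0,0,0],[-0.0007,0.0029,0,0,0,0,0],[-0.0005,0.0019,0,0,0,0,0],[0,0,0,0,0,0,0],[0,0,0,0,0,0,0]]

```text
time: 7.3
tool_pos: [0.5324, 0.1163, 0.0927]
tool_rot: [0.003, 0.992, 0.123, 0.002]
contact_force: [8.9, -7.4, -8.1]
gripper_width: 0.141
grasp_force: 58.9
```

```bash
python3 - <<'E'
from h import *
d=grab('wrist','w6.png');s=manip.state();print(s['time'],s['tool_pos'],ruv(s['tool_pos']),s['contact_force'],s['gripper_width'])
ys=np.arange(-.05,.04,.001)
for x in(.6,): print(x,' '.join('%d:%d'%(round(1000*y),v) for y,v in zip(ys,sample(d,x,ys,.024))))
g=cv2.cvtColor(d['frame'],cv2.COLOR_BGR2GRAY)
for r in(140,150,160,190,220,):print(r,g[r,290:354])
for z in(.024,.095,.11,.12): print(z,[ruv(onz(d,(c,150),z,'wrist')).round(4) for c in(300,322,344)])
E
```

```text
7.35 [0.53237362 0.11633254 0.09268322] [ 0.54475548 -0.0140144 ] [ 9.41357849 -7.90930558 -7.8099598 ] 0.1427098056521966
0.6 -50:143 -49:142 -48:144 -47:149 -46:148 -45:147 -44:148 -43:149 -42:149 -41:150 -40:151 -39:153 -38:154 -37:147 -36:104 -35:102 -34:137 -33:143 -32:143 -31:143 -30:143 -29:143 -28:146 -27:147 -26:144 -25:131 -24:133 -23:140 -22:142 -21:142 -20:142 -19:141 -18:141 -17:143 -16:143 -15:144 -14:144 -13:143 -12:143 -11:144 -10:144 -9:143 -8:143 -7:144 -6:144 -5:142 -4:134 -3:119 -2:122 -1:146 0:152 1:154 2:154 3:150 4:147 5:146 6:146 7:146 8:146 9:146 10:142 11:112 12:124 13:150 14:148 15:147 16:148 17:148 18:149 19:150 20:152 21:153 22:154 23:145 24:130 25:144 26:147 27:147 28:148 29:143 30:107 31:78 32:112 33:144 34:148 35:148 36:148 37:148 38:148 39:150
140 [147 147 147 148 147 147 145 148 154 155 154 149 146 145 145 146 147 147
 146 145 144 144 144 143 144 143 143 144 143 144 144 143 144 144 145 144
 143 142 141 142 142 142 142 142 143 142 142 141 141 142 143 143 145 145
 146 147 147 146 146 147 147 148 146 110]
150 [145 147 147 148 147 149 148 147 145 141 143
[... 657 characters left out ...]
140 137 134 127 117 107 102 122 123 122 122 122
 121 122 120 122 122 122 123 124 124 123]
220 [120 120 120 120 120 120 119 120 120 119 118 119 119 120 120 113  89  95
 110 121 127 132 137 139 140 142 143 144 144 144 143 145 145 145 145 143
 142 141 141 140 140 140 139 136 132 124 112 103 104 119 119 120 119 119
 119 119 120 120 119 120 120 119 120 120]
0.024 [array([0.5889, 0.0012]), array([ 0.5889, -0.0139]), array([ 0.589, -0.029])]
0.095 [array([ 0.5981, -0.0033]), array([ 0.5981, -0.0133]), array([ 0.5982, -0.0232])]
0.11 [array([ 0.6001, -0.0042]), array([ 0.6001, -0.0131]), array([ 0.6002, -0.022 ])]
0.12 [array([ 0.6014, -0.0048]), array([ 0.6014, -0.013 ]), array([ 0.6015, -0.0212])]
```

Emit:
play_rows:
  series:
    - [[-0.0002,0.0008,0,0,0,0,0],[0,0,0,0,0,0,0],[0,0,0,0,0,0,0]]

```text
time: 7.65
tool_pos: [0.5322, 0.1168, 0.0927]
tool_rot: [0.003, 0.992, 0.123, 0.002]
contact_force: [8.6, -9.1, -8.5]
gripper_width: 0.136
grasp_force: 58.9
```

Emit:
play_rows:
  series:
    - [[0,0,0,0,0,0,0.4],[0,0,0,0,0,0,0.4],[0,0,0,0,0,0,0.4],[0,0,0,0,0,0,0.4],[0,0,0,0,0,0,0.4]]

```text
time: 8.15
tool_pos: [0.5304, 0.1197, 0.0934]
tool_rot: [-0.0, 0.992, 0.123, 0.0]
contact_force: [0.2, 0.8, -0.4]
gripper_width: 0.401
grasp_force: 0.0
```

```bash
cat > look.py <<'E'
import sys
from h import *
d=grab('wrist',sys.argv[1]);s=manip.state();print(s['time'],s['tool_pos'],ruv(s['tool_pos']),s['contact_force'],s['gripper_width'])
g=cv2.cvtColor(d['frame'],cv2.COLOR_BGR2GRAY)
for r in(190,220):print(r,g[r,296:348])
for r in range(150,176,3):print(r,g[r,290:354:1])
E
python3 look.py w7.png
```

```text
8.2 [0.53040519 0.11970758 0.0933856 ] [ 0.54364892 -0.01026725] [-0.16296544 -0.23592636 -0.3831482 ] 0.40415521417868516
190 [121 121 121 121 120 120 121 119 118 119 119 119 119 118 119 121 120 107
  93  96 111 120 128 134 138 141 141 143 143 143 144 144 143 144 145 145
 143 140 140 140 139 140 139 136 130 121 109 109 121 123 123 123]
220 [121 120 121 119 119 120 119 120 119 119 119 118 118 119 119 120 121 120
 102  93 108 119 128 133 138 140 142 143 144 143 144 143 145 145 145 144
 143 141 140 140 140 140 138 134 124 113 104 107 118 120 119 118]
150 [ 95 125 140 139 138 138 140 140 141 141 141 141 140 140 140 140 138 138
 137 139 143 143 145 146 146 146 147 147 145 145 144 144 144 143 143 144
 143 143 143 145 145 145 144 143 142 142 141 141 141 142 143 142 141 141
 142 143 144 143 144 144 142 145 146 147]
153 [ 50  50  49  51  49  48  49  50  48  50  49  50  50  49  50  51  50  50
  52  74 110 141 146 145 146 146 148 147 145 145 144 143 143 144 144 143
 143 143 144 144 145 145 144 143 141 142 141 141 141 142 143 142 141 142
 142 142 143 144 136 109  63  49  50  50]
156 [ 54  54  5
[... 1139 characters left out ...]
121 119 102  98 111 120 128 134 138 140 142 142 143 143
 143 144 144 145 146 145 143 142 141 140 139 140 139 138 134 126 115 103
 105 121 122 122 122 122 122 122 123 123]
171 [122 122 121 121 121 122 121 121 121 121 121 121 121 120 120 120 120 121
 120 116 117 133 141 123 103  97 110 121 128 134 137 141 141 142 143 143
 143 143 144 145 145 144 143 141 142 141 140 140 139 138 134 125 114 104
 103 120 121 121 122 121 122 122 122 122]
174 [121 122 123 122 122 122 122 121 121 121 120 120 120 120 120 120 120 120
 121 133 142 141 140 123 102  97 110 120 129 133 137 140 142 142 143 142
 144 143 143 144 145 144 143 141 141 140 140 140 140 137 133 124 114 112
 124 131 124 122 121 121 121 120 122 121]
```

```bash
python3 - <<'E'
from h import *
S=grab('scene');D=grab('side')
# bar ends: initial near end ruv x ~ V.(.5252,-.0343), cap at x~.60
for n,d in(('scene',S),('side',D)):
    p={k:proj(d,xyz(x,-.0125,z)) for k,(x,z) in dict(near=(.502,.095),mid=(.545,.095),midup=(.545,.105),jaw=(.545,.052),cap=(.60,.105)).items()};print(n,{k:np.round(v,1) for k,v in p.items()})
def crop(d,c,w=38,h=46):
    x,y=int(c[0]),int(c[1]);print('off',x-w,y-h//2-4);return cv2.resize(d['frame'][y-h//2-4:y+h//2+4,x-w:x+w],None,fx=5,fy=5,interpolation=cv2.INTER_CUBIC)
m=xyz(.545,-.0125,.08)
cv2.imwrite('pics/c7.png',np.hstack([crop(S,proj(S,m)),crop(D,proj(D,m))]))
E
```

```text
scene {'near': array([319.7, 172. ]), 'mid': array([308. , 180.3]), 'midup': array([307.9, 176.9]), 'jaw': array([308.2, 194.2]), 'cap': array([292., 188.])}
side {'near': array([313.9, 212.2]), 'mid': array([326.2, 203.6]), 'midup': array([326.3, 200.1]), 'jaw': array([326. , 218.1]), 'cap': array([341.3, 189.6])}
off 270 158
off 288 181
```

View pics/c7.png

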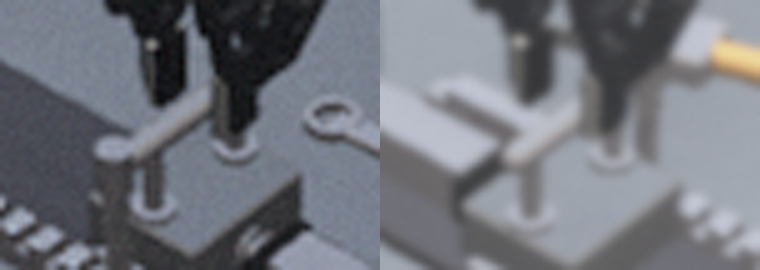

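The crop shows the cap at scene px (293,188) and the bar's near end at side px (314.4,212.6). These match the predictions for a fully lowered bar, (292,188) and (313.9,212.2); a bar resting on a tooth would sit 3.5 px higher. So the bar is down in the notch, and I'll retreat straight up.

Emit:
play_rows:
  series:
    - [[0,-0.001,0.01,0,0,0,0.5],[0,0,0.02,0,0,0,0.5],[0,0,0.03,0,0,0,0.5],[0,0,0.04,0,0,0,0.5],[0,0,0.04,0,0,0,0.5],[0,0,0,0,0,0,0.5],[0,0,0,0,0,0,0.5]]

```text
time: 9.0
tool_pos: [0.5313, 0.1186, 0.2356]
tool_rot: [0.0, 0.992, 0.123, 0.002]
contact_force: [-0.9, -0.0, -1.2]
gripper_width: 0.503
grasp_force: 0.0
```

```bash
python3 - <<'E'
from h import *
d=grab('wrist','w8.png');s=manip.state();print(s['time'],s['tool_pos'],s['contact_force'])
g=cv2.cvtColor(d['frame'],cv2.COLOR_BGR2GRAY)
ys=np.arange(-.03,.17,.002)
print('tube/pad line z=.042',' '.join('%d:%d'%(round(1000*y),v) for y,v in zip(ys,sample(d,.545,ys,.042))))
for r in(180,200):
    print(r,g[r,296:350])
for z in(.095,.105): print(z,[proj(d,xyz(.545,-.0125+k,z),'wrist') for k in(-.007,.007)])
E
```

```text
9.05 [0.53035317 0.11846673 0.23353989] [-0.28383955 -0.10688372 -0.36739219]
tube/pad line z=.042 -30:114 -28:113 -26:113 -24:113 -22:108 -20:117 -18:132 -16:135 -14:137 -12:137 -10:136 -8:126 -6:102 -4:103 -2:114 0:113 2:114 4:114 6:115 8:115 10:116 12:116 14:116 16:116 18:115 20:108 22:103 24:131 26:133 28:123 30:133 32:133 34:79 36:28 38:28 40:28 42:30 44:79 46:136 48:140 50:139 52:139 54:139 56:139 58:139 60:139 62:138 64:138 66:138 68:137 70:138 72:138 74:138 76:137 78:137 80:137 82:137 84:137 86:137 88:137 90:136 92:137 94:137 96:137 98:137 100:137 102:137 104:136 106:137 108:136 110:136 112:136 114:136 116:136 118:137 120:137 122:136 124:136 126:137 128:136 130:137 132:137 134:137 136:137 138:137 140:137 142:137 144:137 146:137 148:137 150:137 152:135 154:97 156:40 158:29 160:30 162:32 164:49 166:67 168:72
180 [115 115 115 114 115 115 114 114 115 114 114 114 112 113 114 115 115 115
 116 104  87 104 121 132 136 138 137 138 138 135 134 134 133 124 106 105
 114 114 115 115 115 115 115 114 115 114 114 114 113 112 112 114 114 113]
200 [115 115 115 115 115 115 115 114 113 114 114 114 113 113 113 113 112 100
 113 120 112 104 122 132 136 137 137 138 139 136 134 134 132 121 109 109
 111 105 112 113 112 113 112 112 112 111 112 113 113 112 113 113 113 113]
0.095 [(np.float64(330.3902723404166), np.float64(186.08910296768224)), (np.float64(315.51342361983393), np.float64(186.00323003906612))]
0.105 [(np.float64(330.7102197646909), np.float64(188.75979578985678)), (np.float64(315.32325054021544), np.float64(188.67167800963463))]
```

```bash
python3 -c "
from plant import manip
print(manip.job_done())"
```

```text
the job is handed in; nothing more can be done
None
```

I handed the job in at about 9 s; no verdict came back, but my last measurements put the tube home against the fixed jaw, the pad pressed in about 21 mm of 32, the release bar down in its notch, and the arm clear of everything.

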